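# Send the pen meter off for calibration

### The arm

A 6-joint arm with a two-finger parallel gripper is mounted at the origin on a cart in front of the work surface, level with it; the furniture and walls round the work are solid. World frame = base frame: x ahead of the robot, y to its left, z up, the work surface at z = 0. Lengths are in m, angles in degrees, forces in N, time in s.
With the tool pointing down it reaches from about 0.35 to 0.875 m from the base axis. Payload 4.2 kg.
Tool frame: the origin (TCP) lies at the very end of the fingers, on their centre line; the grasp point (between the pads) lies 19 mm behind it; z points along the fingers, y is the line along which they close (so a half turn about z gives the same grasp; the last joint's range is limited). The gripper opens to 87 mm and grips with 3 to 60 N. Pads are 19 mm wide; open, the fingers measure 117 mm over their backs; the gripper's body (75 mm by 190 mm) begins 51 mm behind the grasp point.
Start: joints at [-49.641, 22.042, 0.453, 0, -68.411, -14.817], TCP at [0.269, -0.564, 0.223] pointing down, gripper open.
Joint ranges: [-179.83, 179.83], [-69.29, 118.12], [-61.27, 80.66], [-181.25, 117.63], [-171.15, -9.14], [-177.46, 177.46]. Speed limits (degrees/s): [159.86, 159.86, 180, 180, 180, 180].

### API

Orientations are given as a 3x3 rotation matrix whose columns are the frame's x, y, z axes.
In Python, from station import sense, cams, r gives the robot as it stands. The module is installed in compiled form; this text tells all that it offers.
- The arm moves only by the tool step_arm, never from a script. Its argument "targets" is text: rows parted by semicolons, each of 4 numbers parted by spaces: the shift along the tool's x, y, z in cm, then the turn about the tool's z in degrees. In form: x y z turn; .... A call has 1 to 12 rows; each row shifts and turns the commanded pose from where the row before left it, along the tool's axes as they then stand; what a row does not reach is not made up. A row lasts 1/12 s, in which the tool goes at most 41.7 mm and 7.16 degrees, less where a joint would pass 70% of its speed; a pose out of reach is approached as far as the arm can. A call with a gripper value outside its range is refused whole. "claw" is the finger opening in cm, from 0 to 8.7, set as the call begins (left out, the last holds). The fingers move at their own pace and stop on an object; the grip force is fixed at half the most. Time passes only in rows, so rows that do not move let the fingers close. It gives the time, the measured TCP pose, the force, the opening and the grip force at its end, in the units of the state.
- sense(): the state, without advancing time (a new reading comes with each control period).
- cams.capture(name): name is "side" or "top"; returns a dict with "frame" (480x640x3 uint8, blue, green, red), "vertical_fov" (degrees; the focal length in pixels is half the picture's height over the tangent of half this angle, whatever the lens; pixels are square), "cx", "cy" (the principal point, pixels), "eye" and "rotation" of the camera in the world. Camera axes: x right, y down, z forward; pixel columns grow to the right and rows downward; lengths in m; the calibration is good to about 2 mm. A picture is of the moment at which its call begins. There is no depth.
- r.finish_job(): hands the job in; it is judged then, once.
The state is a dict: "time_s": time; "joints": joint angles; "joint_velocities": joint speeds; "effort": joint torques, N m; "tcp_pos": TCP position; "ee_rot": TCP orientation; "wrist_force": force on the tool from outside, world axes, zero at the start; "moment": the same for the moment, N m; "gripper_width": opening from 0.0 (shut) to 1.0 (fully open); "gripper_force": force on a finger pad.
Only numpy, scipy, OpenCV 4.12 (cv2) and the standard library are available. Lean on these libraries where they do the work, as an engineer would, in place of code of your own. Each camera call takes 0.05 s, during which the arm holds its last target. There are 200 camera calls.

### The job

The white pen meter is due for calibration. Push the lid of its grey instrument case up and right over so that it stays standing open by itself, then take the meter out of its bay without forcing it (its far end sits under the brass strap, so it has to come out free end first) and lay it flat, face up, on the bottom of the open cardboard carton, without dropping it. Leave the case standing open for the loan meter, and do not disturb the other things on the bench.

Things in the scene. Friction and masses are not known exactly. Their poses are not given: they have to be found in the camera images.
- case: grey plastic instrument case, fixed to the bench; shell 124 mm (its x) by 204 mm (its y), 56 mm high to the seam, 74 mm with the lid shut. Origin: centre of the underside; +x to the hinge side, -x to the front with the lip, z up. Black foam inside (top at z 52 mm) has a bay along the case's y at x = 0: 36 mm wide, from y -74 to +72 mm, upright walls, floor at z 24 mm
- bay_scoop (a point): middle of the floor of the finger scoop, where the bay widens at the case's -y end: the scoop is 100 mm wide (along the case's x, +-50 mm) and 54 mm long (case y -74 to -20 mm), its floor 6 mm above the bench, walls up to 52 mm
- strap (a point): middle of the underside of the fixed brass strap that bridges the bay near its +y end: it covers case y 46 to 66 mm, underside 48 mm above the bench, 5 mm thick
- case_lid (a joint): angle of the case's lid, rad: 0 shut, 1.85 fully open against its stop. Hinge along the case's y. The lid weighs 0.3 kg with only slight friction: it falls shut from below about 1.3 rad and falls open from beyond about 1.5 rad; it has no catch
- lid_hinge (a point): middle of the lid's hinge line, at the rear top edge of the shell: 62 mm along the case's x, 56 mm up
- lid_lip (a point): middle of the front edge, at the underside, of the orange thumb lip; moves with the lid. The lip is 90 mm long (case y), 4 mm thick, stands 16 mm out from the shell's front; its edge is 140 mm from the hinge line. Shut, its underside is 56.5 mm above the bench with free space below. Behind it the lid (3 mm walls, clear window) is hollow, 15 mm deep
- meter_center (a point): centre of the loose white pen meter with a small black screen on top, 130 x 30 x 14 mm (its sides 12 mm high), about 60 g; x along its 130 mm, z up out of its face. It lies flat in the bay along the case's y, its underside 24 mm above the bench, one end within about 4 mm of the bay's +y end under the strap, the other over the finger scoop
- carton: open brown cardboard carton, loose, 0.2 kg, 117 mm (its x) by 170 mm (its y), 46 mm high, walls and bottom 2 mm; origin at the centre of its underside
- brush: black anti-static brush lying on the bench, 118 x 12 x 7 mm; origin: centre of the underside; leave alone
- driver: red screwdriver lying on the bench, 156 x 12 x 12 mm; origin: centre of the underside; leave alone
- spool: solder spool standing on its flange, 61 x 56 x 45 mm; origin: centre of the underside; leave alone
- cleaner: black tip-cleaner pot, 57 mm wide, 35 mm high; origin: centre of the underside; leave alone
- jar: clear jar, 60 mm wide, 62 mm high; origin: centre of the underside; leave alone
- board: green circuit board lying on the bench, 50 x 70 x 10 mm; origin: centre of the underside; leave alone
- oil: small dark bottle with a red cap, 32 mm wide, 75 mm high; origin: centre of the underside; leave alone

How it is judged (in metres and radians):
On the way, in this order (a step that is already met when the one before it is completed fails the run):
1. the lid stands fully open by itself, not touched by the robot (value of joint case_lid above 1.7 rad and contact force between case_lid and the arm below 0.1 N), for 0.3 s.
2. the meter is out of its bay, above the case, with the lid still open (z of meter_center in the frame of case above 0.08 m and value of joint case_lid above 1.7 rad), for 0.1 s.
At the end, for the whole second after the job is handed in: The lid stands open on its own (over 1.7 rad); the meter lies flat (within 7 degrees) and face up on the bottom of the upright carton, its centre no more than 14 mm above the carton's underside (value of joint case_lid above 1.7 rad and x of meter_center in the frame of carton between -0.05 and 0.05 m and y of meter_center in the frame of carton between -0.075 and 0.075 m and z of meter_center in the frame of carton below 0.014 m and angle between meter_center's own z axis and vertical below 0.12 rad and angle between carton's own z axis and vertical below 0.05 rad); the robot touches nothing.
It fails at once if the meter is wrenched against the case or its strap (over 30 N) (contact force between meter and case above 30 N).
It fails at once if the meter is dropped (it moves at over 0.8 m/s, as after a free fall of 3 cm, with no finger on it) (linear speed of meter above 0.8 m/s and contact force between meter and the fingers below 0.05 N).
It fails at once if another thing on the bench is pushed more than 30 mm (distance of any of brush, driver, spool, cleaner, jar, board, oil from where it was at the start of the episode above 0.03 m).
It also fails if it takes over 59 s, if anything falls off the work surface, if the arm or the gripper's body presses on something with over 40 N, if the wrist force passes 120 N, or if a joint passes its speed limit or range.

## Working session

There is one attempt and no reset: what is moved stays moved. The work goes in short steps, Python scripts to look and compute and a tool call to move; the robot and the scene stay as the last step left them, time stands still between calls to the robot, and variables do not carry over. Pictures are saved under pics/ and viewed, at most 10 in all, crops included, and the job is handed in when it is done.

Besides the shell and the picture viewer there is one more tool, called after "Emit:" in YAML: its name, and indented under it one key for each argument. step_arm: Moves the arm, as the interface text tells. Its arguments: {"type":"object","properties":{"targets":{"type":"string"},"claw":{"type":"number"}},"required":["targets"]}

```bash
mkdir -p pics
cat > h.py <<'E'
import numpy as np, cv2
from station import sense, cams, r
def cap(n,save=None):
    c=cams.capture(n)
    if save: cv2.imwrite(f'pics/{save}.png',c['frame'])
    return c
def ray(c,u,v):
    f=c['frame'].shape[0]/2/np.tan(np.radians(c['vertical_fov'])/2)
    d=np.array(c['rotation'])@np.array([(u-c['cx'])/f,(v-c['cy'])/f,1.])
    return np.array(c['eye']),d/np.linalg.norm(d)
def onz(c,u,v,z):
    e,d=ray(c,u,v); return e+d*(z-e[2])/d[2]
def proj(c,p):
    f=c['frame'].shape[0]/2/np.tan(np.radians(c['vertical_fov'])/2)
    q=np.array(c['rotation']).T@(np.array(p)-np.array(c['eye'])); return q[0]/q[2]*f+c['cx'],q[1]/q[2]*f+c['cy']
def tri(c1,p1,c2,p2):
    A=np.zeros((3,3));b=np.zeros(3)
    for c,p in((c1,p1),(c2,p2)):
        e,d=ray(c,*p);M=np.eye(3)-np.outer(d,d);A+=M;b+=M@e
    x=np.linalg.solve(A,b); return x,[np.linalg.norm(np.cross(x-ray(c,*p)[0],ray(c,*p)[1])) for c,p in((c1,p1),(c2,p2))]
E
python3 - <<'E'
from h import *
np.set_printoptions(precision=4,suppress=True)
for n in('top','side'):
    c=cap(n,n+'0'); print(n,c['eye'],np.array(c['rotation']).round(3).tolist(),c['vertical_fov'],c['cx'],c['cy'])
s=sense();print(s['tcp_pos'],np.array(s['ee_rot']),s['time_s'])
E
```

```text
top [ 0.3444 -0.0145  1.15  ] [[0.321, -0.927, 0.196], [-0.947, -0.315, 0.062], [0.004, -0.205, -0.979]] 51.110984657622026 311.06840789075443 242.78867470411862
side [ 0.5529 -0.7473  0.7079] [[1.0, 0.009, -0.016], [0.018, -0.631, 0.775], [-0.004, -0.776, -0.631]] 52.48468779833653 320.39691034184 234.1570257612101
[ 0.2693 -0.5634  0.2216] [[-0.9023 -0.431  -0.0009]
 [-0.431   0.9023  0.0017]
 [ 0.0001  0.0019 -1.    ]] 0.1
```

View pics/top0.png

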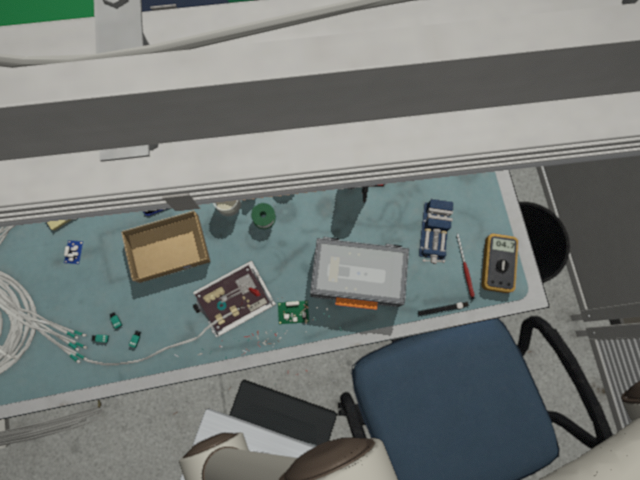

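View pics/side0.png

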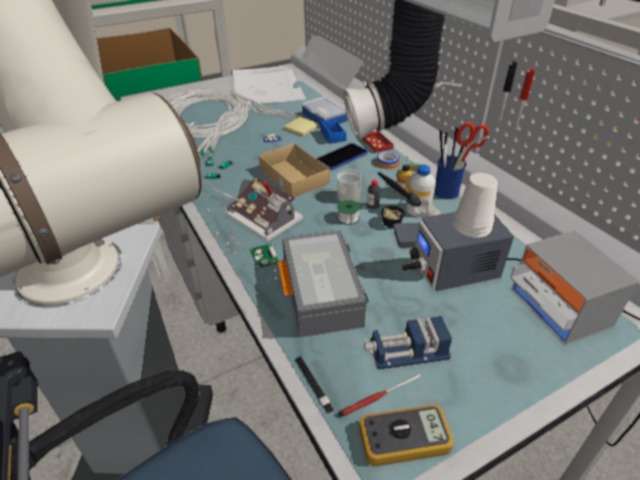

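The top view shows the shut case around (360,272) with its orange lip at (357,304), the carton at (166,247), the board at (293,312) and the brush at (443,309). The side view shows the same layout: lip at (285,278), carton at (293,168), with the spool, jar and oil behind.

```bash
cat > m0.py <<'E'
from h import *
np.set_printoptions(precision=4,suppress=True)
C={n:cap(n) for n in('top','side')}
def big(m,roi):
    z=np.zeros_like(m);x0,y0,x1,y1=roi;z[y0:y1,x0:x1]=m[y0:y1,x0:x1]
    k=max(cv2.findContours(z,0,1)[0],key=cv2.contourArea);return k
R={'top':dict(lip=(320,290,400,320),car=(110,200,220,295)),'side':dict(lip=(260,250,310,310),car=(245,135,340,205))}
for n,c in C.items():
    h=cv2.cvtColor(c['frame'],cv2.COLOR_BGR2HSV)
    for k,lo,hi in(('lip',(3,120,80),(18,255,255)),('car',(8,60,40),(25,200,255))):
        q=big(cv2.inRange(h,lo,hi),R[n][k]); 
        q=cv2.convexHull(q);a=cv2.approxPolyDP(q,4 if k=='car' else 2,True)[:,0]
        print(n,k,a.tolist())
        z=.0585 if k=='lip' else .046
        print(np.array([onz(c,*p,z) for p in a])[:,:2])
        b=cv2.minAreaRect(np.float32([onz(c,*p,z)[:2]*1000 for p in q[:,0]]));print(b)
# enlarged case crops
a=cv2.resize(C['top']['frame'][225:325,295:425],None,fx=3,fy=3,interpolation=3)
b=cv2.resize(C['side']['frame'][220:340,260:375],None,fx=3,fy=3,interpolation=3)
o=np.zeros((max(len(a),len(b)),a.shape[1]+b.shape[1],3),np.uint8);o[:len(a),:a.shape[1]]=a;o[:len(b),a.shape[1]:]=b
cv2.imwrite('pics/crop0.png',o);print(o.shape)
E
python3 m0.py
```

```text
top lip [[335, 303], [337, 297], [377, 302], [375, 309]]
[[ 0.4531 -0.0368]
 [ 0.4669 -0.0368]
 [ 0.4844 -0.1224]
 [ 0.4686 -0.1228]]
((467.7416076660156, -79.999267578125), (17.12848663330078, 90.68357849121094), 12.139768600463867)
top car [[194, 212], [209, 261], [133, 280], [122, 232]]
[[0.5475 0.3311]
 [0.4529 0.2581]
 [0.3592 0.4017]
 [0.4518 0.4675]]
((451.9400939941406, 363.6905517578125), (122.96562957763672, 175.02134704589844), 35.47782897949219)
side lip [[284, 260], [292, 294], [287, 295], [284, 294], [278, 262]]
[[ 0.4655 -0.032 ]
 [ 0.4872 -0.1245]
 [ 0.4782 -0.1272]
 [ 0.4725 -0.1248]
 [ 0.4541 -0.038 ]]
((470.682861328125, -79.85581970214844), (17.155353546142578, 95.74683380126953), 12.066773414611816)
side car [[259, 155], [294, 144], [329, 169], [328, 182], [293, 197], [261, 170]]
[[0.3645 0.4009]
 [0.4552 0.4627]
 [0.5533 0.3317]
 [0.5511 0.2706]
 [0.4683 0.2045]
 [0.3785 0.3247]]
((463.439697265625, 337.4564208984375), (154.21966552734375, 223.51222229003906), 34.93899917602539)
(360, 735, 3)
```

View pics/crop0.png

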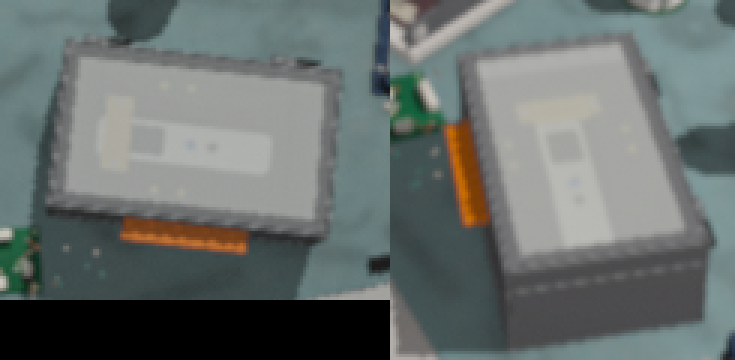

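```bash
cat > m1.py <<'E'
from h import *
np.set_printoptions(precision=4,suppress=True)
C={n:cap(n) for n in('top','side')}
T=[(68,40),(342,72),(325,240),(48,210)];S=[(340.7,231.7),(367.3,301),(297.7,311.7),(283.3,238.3)]
T=[(295+u/3,225+v/3) for u,v in T]
P=[]
for t,s in zip(T,S):
    x,e=tri(C['top'],t,C['side'],s);P.append(x);print(x,e[0]*1e3,onz(C['top'],*t,.074)[:2],onz(C['side'],*s,.074)[:2])
P=np.array(P);print('ctr',P.mean(0))
print('nozzle',tri(C['top'],(183,203),C['side'],(365,110)))
for t in((335,303),(375,309)):print(proj(C['side'],onz(C['top'],*t,.0565)))
print('lip tri',tri(C['top'],(335,303),C['side'],(278,262)),tri(C['top'],(375,309),C['side'],(286,295)))
E
python3 m1.py
cat > go.py <<'E'
import sys;from h import *
# go.py x y z yawdeg(of tool y axis, mod 180 free) -> shift in tool axes (cm) before turning, and turn
s=sense();R=np.array(s['ee_rot']);p=np.array(s['tcp_pos']);a=[float(v) for v in sys.argv[1:]]
d=R.T@(np.array(a[:3])-p)*100;yaw=np.degrees(np.arctan2(R[1,1],R[0,1]))
t=(yaw-a[3]+90)%180-90 if len(a)>3 else 0
print('shift cm',d.round(2),'turn',round(t,1),'yaw',round(yaw,2),'tcp',p.round(4),'t',s['time_s'],'j',np.round(s['joints'],0))
E
python3 go.py 0.42 -0.09 0.13 102
```

```text
[0.5768 0.0442 0.0698] 2.0585667876614386 [0.5738 0.0436] [0.5786 0.0398]
[ 0.6196 -0.1531  0.0713] 3.4671474507130022 [ 0.6154 -0.1531] [ 0.6227 -0.1545]
[ 0.4981 -0.1765  0.0677] 2.81947549647966 [ 0.4944 -0.1761] [ 0.5013 -0.1813]
[0.4562 0.0187 0.0711] 4.6980210891737695 [0.4513 0.0176] [0.4611 0.0167]
ctr [ 0.5377 -0.0667  0.07  ]
nozzle (array([0.5828, 0.312 , 0.207 ]), [np.float64(0.053896863437681526), np.float64(0.053896863437681394)])
(np.float64(277.7303789434219), np.float64(262.3203413770241))
(np.float64(282.12037109662657), np.float64(294.02552020541856))
lip tri (array([ 0.4536, -0.0367,  0.0572]), [np.float64(0.0003241389029885546), np.float64(0.00032413890298855336)]) (array([ 0.4725, -0.1227,  0.0527]), [np.float64(0.0033117600923819194), np.float64(0.003311760092381786)])
shift cm [-34.01  36.24   9.24] turn 13.5 yaw 115.54 tcp [ 0.2694 -0.5637  0.2222] t 0.3 j [-50.  22.   0.  -0. -68. -15.]
```

The case lid corners put the case centre near (0.538, -0.066) with yaw 12.2°. The lip edge is near (0.461, -0.083, 0.057), and both views agree. Next I move in front of the lip and take a look at the gripper.

Emit:
step_arm:
  targets: "-2.6 2.8 0 0;-2.6 2.8 0 0;-2.6 2.8 0 0;-2.6 2.8 0 0;-2.6 2.8 0 0;-2.6 2.8 0 0;-2.6 2.8 0 0;-2.6 2.8 0 0;-2.6 2.8 0 0;-2.6 2.8 0 0;-2.6 2.8 0 0;-2.8 2.6 0 0"
  claw: 0

```text
time_s: 1.3
tcp_pos: [0.4085, -0.1253, 0.223]
ee_rot: [[-0.902, -0.431, 0.001], [-0.431, 0.902, 0.0], [-0.001, -0.0, -1.0]]
wrist_force: [-0.0, 0.1, -0.4]
gripper_width: 0.169
gripper_force: 0.0
```

Emit:
step_arm:
  targets: "-2.6 2.4 0 0;0 0 3 6.7;0 0 3 6.7;0 0 0 0"

```text
time_s: 1.63
tcp_pos: [0.418, -0.0935, 0.158]
ee_rot: [[-0.978, -0.209, -0.011], [-0.209, 0.978, 0.0], [0.011, 0.003, -1.0]]
wrist_force: [-0.0, 0.0, 0.9]
gripper_width: 0.01
gripper_force: 0.0
```

```bash
python3 go.py 0.42 -0.09 0.13 102.2
python3 - <<'E'
from h import *
a=cap('side')['frame'][40:340,150:500];b=cap('top')['frame'][150:450,200:500]
cv2.imwrite('pics/g1.png',cv2.resize(np.hstack([a,b]),None,fx=1.22,fy=1.22,interpolation=3))
E
```

```text
shift cm [-0.3   0.29  2.8 ] turn -0.2 yaw 102.04 tcp [ 0.418  -0.0935  0.158 ] t 1.6333 j [  9.   7. -31.  -0. -53. -87.]
```

View pics/g1.png

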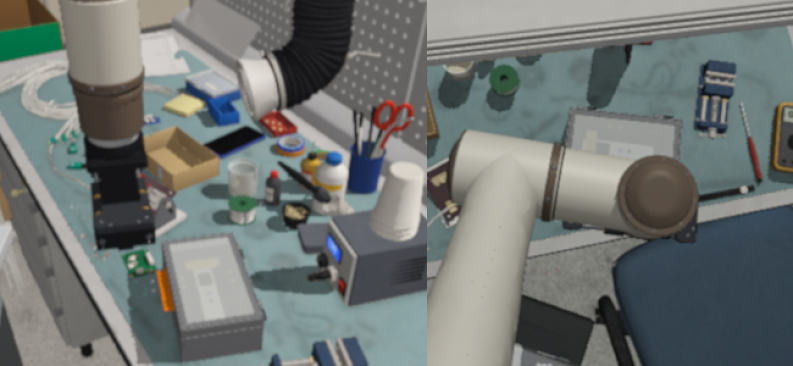

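The picture shows the black gripper body in front of the case, with its visible block spanning crop (95..155, 185..245). I'll project box hypotheses to learn which way its 190 mm side runs, because it must clear the open lid later.

Run:
```python
from h import *
c=cap('side');s=sense();R=np.array(s['ee_rot']);p=np.array(s['tcp_pos'])
f=lambda q:(np.array(proj(c,p+R@np.array(q)))).round(0).astype(int).tolist()
print('tcp',f((0,0,0)))
for n,hx,hy in(('A 190 along y',.0375,.095),('B 75sq',.0375,.0375),('C 190 along x',.095,.0375)):
    for z in(-.07,-.10,-.13): print(n,z,[f((a*hx,b*hy,z)) for a,b in((-1,-1),(-1,1),(1,1),(1,-1))])
cv2.imwrite('pics/g2.png',cv2.resize(c['frame'][120:320,190:340],None,fx=3,fy=3,interpolation=3))
```

```text
tcp [254, 239]
A 190 along y -0.07 [[280, 240], [266, 174], [225, 179], [230, 246]]
A 190 along y -0.1 [[279, 224], [265, 160], [222, 164], [228, 231]]
A 190 along y -0.13 [[278, 208], [264, 145], [220, 149], [225, 214]]
B 75sq -0.07 [[275, 217], [270, 192], [226, 197], [228, 223]]
B 75sq -0.1 [[274, 202], [269, 177], [224, 182], [226, 208]]
B 75sq -0.13 [[273, 186], [267, 161], [221, 166], [223, 192]]
C 190 along x -0.07 [[310, 213], [303, 188], [192, 201], [191, 228]]
C 190 along x -0.1 [[310, 198], [302, 173], [189, 186], [188, 212]]
C 190 along x -0.13 [[310, 182], [302, 158], [185, 170], [185, 196]]
```

View pics/g2.png

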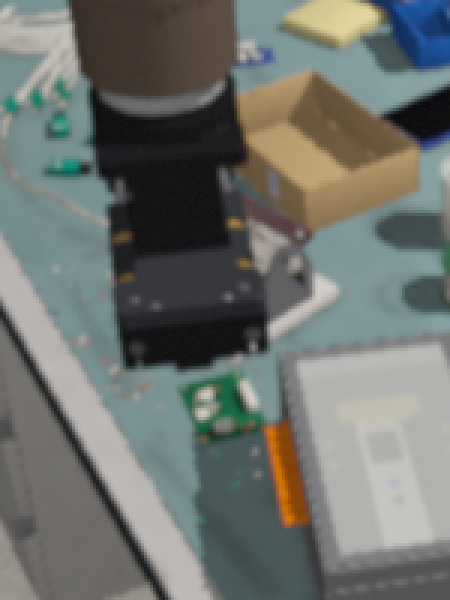

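Prediction A fits (corners near (278,237) and (232,242)): the 190 mm side of the body runs along the closing direction, so the lid push clears, and the bay grasp will have to come down gently beside the open lid. Now I go down in front of the lip.

Emit:
step_arm:
  targets: "0 0.2 3.8 -0.2;0 0 3.8 0;0 0 3.7 0;-1.2 0 0 0;-1 0 0 0;0 0 0 0;0 0 0 0"

```text
time_s: 2.37
tcp_pos: [0.4454, -0.0876, 0.0514]
ee_rot: [[-0.977, -0.214, 0.005], [-0.214, 0.977, 0.001], [-0.005, -0.001, -1.0]]
wrist_force: [0.1, 0.4, 0.3]
gripper_width: 0.004
gripper_force: 0.0
```

Emit:
step_arm:
  targets: "-0.4 0 0 0;0 0 0 0;0 0 0 0"

```text
time_s: 2.62
tcp_pos: [0.4474, -0.0867, 0.0505]
ee_rot: [[-0.977, -0.214, 0.002], [-0.214, 0.977, 0.0], [-0.002, -0.0, -1.0]]
wrist_force: [-0.3, 0.1, -0.5]
gripper_width: 0.003
gripper_force: 0.0
```

Emit:
step_arm:
  targets: "-0.3 0 0 0;0 0 0 0;0 0 0 0"

```text
time_s: 2.87
tcp_pos: [0.4499, -0.0861, 0.0497]
ee_rot: [[-0.977, -0.214, 0.0], [-0.214, 0.977, 0.0], [-0.0, -0.0, -1.0]]
wrist_force: [-0.8, -0.6, 0.5]
gripper_width: 0.003
gripper_force: 0.0
```

Emit:
step_arm:
  targets: "-0.3 0 0 0;0 0 0 0;0 0 0 0"

```text
time_s: 3.12
tcp_pos: [0.4512, -0.0857, 0.0492]
ee_rot: [[-0.977, -0.213, -0.004], [-0.213, 0.977, -0.0], [0.004, 0.0, -1.0]]
wrist_force: [-3.6, -0.5, 3.4]
gripper_width: 0.004
gripper_force: 2.1
```

Emit:
step_arm:
  targets: "-0.3 0 0 0;0 0 0 0;0 0 0 0"

```text
time_s: 3.37
tcp_pos: [0.4513, -0.0857, 0.0489]
ee_rot: [[-0.977, -0.213, -0.01], [-0.213, 0.977, -0.001], [0.01, 0.001, -1.0]]
wrist_force: [-8.1, -1.3, 7.0]
gripper_width: 0.008
gripper_force: 4.5
```

Emit:
step_arm:
  targets: "-0.3 0 -0.5 0;-0.1 0 -1 0;-0.2 0 -1 0;-0.3 0 -1 0;-0.35 0 -1 0;0 0 0 0"

```text
time_s: 3.87
tcp_pos: [0.4592, -0.0839, 0.0933]
ee_rot: [[-0.977, -0.211, -0.02], [-0.211, 0.977, -0.002], [0.02, 0.002, -1.0]]
wrist_force: [-14.1, -4.4, 3.7]
gripper_width: 0.007
gripper_force: 7.5
```

Run:
```python
from h import *
cv2.imwrite('pics/lid1.png',cv2.resize(cap('side')['frame'][120:340,190:390],None,fx=2.5,fy=2.5,interpolation=3))
```

```text
(no output)
```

View pics/lid1.png

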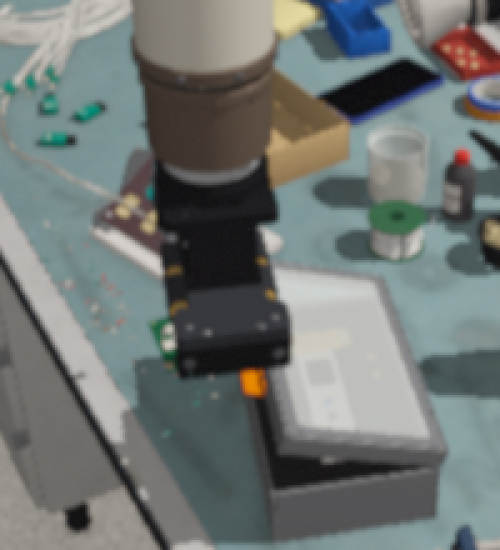

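The lid is up about 18° and the finger holds the lip at crop (255,382). I continue along the arc.

Emit:
step_arm:
  targets: "-0.3 0 -0.9 0;-0.4 0 -0.9 0;-0.5 0 -0.9 0;-0.6 0 -0.9 0;-0.75 0 -0.9 0;-0.9 0 -0.9 0;0 0 0 0"

```text
time_s: 4.5
tcp_pos: [0.5028, -0.0751, 0.1505]
ee_rot: [[-0.977, -0.214, 0.003], [-0.214, 0.977, -0.001], [-0.003, -0.001, -1.0]]
wrist_force: [-0.4, -1.1, 1.6]
gripper_width: -0.001
gripper_force: 1.1
```

Emit:
step_arm:
  targets: "-1.1 0 -0.9 0;-1.3 0 -0.8 0;-1.5 0 -0.7 0;-1.5 0 -0.5 0;0 0 0 0"

```text
time_s: 4.92
tcp_pos: [0.5584, -0.0626, 0.1787]
ee_rot: [[-0.977, -0.215, 0.006], [-0.215, 0.977, 0.0], [-0.006, -0.001, -1.0]]
wrist_force: [0.1, 0.3, 0.5]
gripper_width: 0.002
gripper_force: 0.0
```

Run:
```python
from h import *
cv2.imwrite('pics/lid2.png',cv2.resize(cap('side')['frame'][100:340,190:390],None,fx=2.5,fy=2.5,interpolation=3))
```

```text
(no output)
```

View pics/lid2.png

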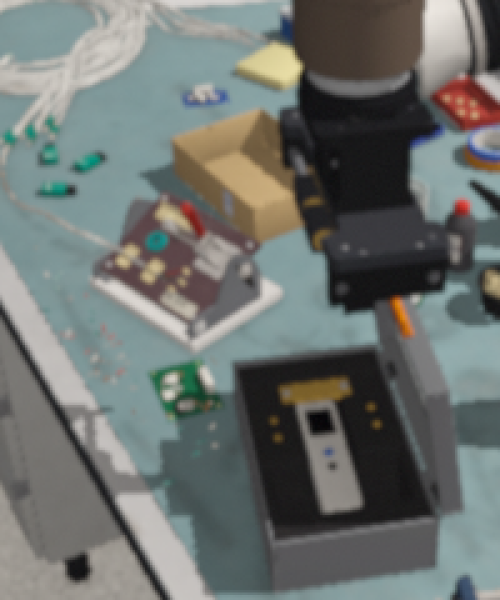

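The lid now looks about upright with the lip at crop (402,315), and the meter, strap and bay are in view. I check the lid angle from the lip's position.

Emit:
step_arm:
  targets: "0 0 0 0;0 0 0 0;0 0 0 0"

```text
time_s: 5.22
tcp_pos: [0.5536, -0.0634, 0.1772]
ee_rot: [[-0.977, -0.214, -0.001], [-0.214, 0.977, 0.0], [0.001, 0.0, -1.0]]
wrist_force: [-0.6, 0.2, -0.1]
gripper_width: 0.003
gripper_force: 0.0
```

```bash
cat > lid.py <<'E'
from h import *
O=np.array([.538,-.0655]);X=np.array([np.cos(np.radians(12.2)),np.sin(np.radians(12.2))]);Y=np.array([-X[1],X[0]])
def W(x,y,z): return np.r_[O+x*X+y*Y,z]
if __name__=='__main__':
    for n in('side','top'):
        c=cap(n);h=cv2.cvtColor(c['frame'],cv2.COLOR_BGR2HSV);m=cv2.inRange(h,(3,120,60),(18,255,255))
        k=[q for q in cv2.findContours(m,0,1)[0] if cv2.contourArea(q)>8 and np.hypot(*(q[:,0].mean(0)-proj(c,W(.08,0,.18))))<70]
        print(n,[cv2.boundingRect(q) for q in k])
        for t in(1.3,1.5,1.6,1.7,1.85): print(t,[np.round(proj(c,W(.062-.132*np.cos(t)+.002*np.sin(t),y,.056+.132*np.sin(t)+.002*np.cos(t)))) for y in(-.045,.045)])
E
python3 lid.py
```

```text
side [(359, 217, 9, 16), (398, 177, 9, 6), (376, 160, 23, 8)]
1.3 [array([342., 234.]), array([330., 204.])]
1.5 [array([356., 231.]), array([344., 201.])]
1.6 [array([364., 230.]), array([351., 200.])]
1.7 [array([371., 229.]), array([358., 200.])]
1.85 [array([382., 230.]), array([368., 200.])]
top []
1.3 [array([390., 249.]), array([344., 244.])]
1.5 [array([391., 236.]), array([346., 231.])]
1.6 [array([392., 229.]), array([346., 224.])]
1.7 [array([392., 223.]), array([347., 218.])]
1.85 [array([393., 214.]), array([348., 209.])]
```

Emit:
step_arm:
  targets: "0 0 0 0;0 0 0 0;0 0 0 0;0 0 0 0;0 0 0 0;0 0 0 0"

```text
time_s: 5.82
tcp_pos: [0.5543, -0.0632, 0.1775]
ee_rot: [[-0.977, -0.214, 0.0], [-0.214, 0.977, -0.0], [-0.0, -0.0, -1.0]]
wrist_force: [-0.5, -0.6, -0.7]
gripper_width: 0.004
gripper_force: 0.0
```

```bash
python3 lid.py | grep -v '^1'
python3 - <<'E'
from lid import *
import subprocess
# meter segmentation in side view: bright pixels inside bay
c=cap('side');h=cv2.cvtColor(c['frame'],cv2.COLOR_BGR2HSV)
m=cv2.inRange(h,(0,0,110),(180,60,255));R=np.zeros_like(m)
pts=np.int32([proj(c,W(x,y,.04)) for x,y in((-.045,-.074),(.045,-.074),(.045,.06),(-.045,.06))]);cv2.fillPoly(R,[pts],255)
k=max(cv2.findContours(m&R,0,1)[0],key=cv2.contourArea);P=np.float32([onz(c,*p,.038)[:2] for p in k[:,0]])
L=np.c_[(P-O)@X,(P-O)@Y]*1000;print('side meter case x',L[:,0].min(),L[:,0].max(),'y',L[:,1].min(),L[:,1].max(),cv2.minAreaRect(np.float32(L)))
h0=cv2.inRange(h,(15,70,80),(32,255,255))&R
for q in cv2.findContours(h0,0,1)[0]:
    if cv2.contourArea(q)>15:
        P=np.float32([onz(c,*p,.053)[:2] for p in q[:,0]]);L=np.c_[(P-O)@X,(P-O)@Y]*1000;print('brass',L.min(0),L.max(0))
cv2.imwrite('pics/bay.png',cv2.resize(c['frame'][200:340,280:390],None,fx=4,fy=4,interpolation=3))
E
```

```text
side [(367, 198, 20, 35), (398, 177, 9, 6), (376, 160, 24, 8)]
top []
side meter case x -15.000037980947216 15.024375807892977 y -63.897659338924704 56.14852153116865 ((0.27320194244384766, -3.8631858825683594), (120.2027587890625, 29.818635940551758), 89.48509979248047)
brass [-27.9169724   40.53590076] [27.51933637 49.51228453]
```

View pics/bay.png

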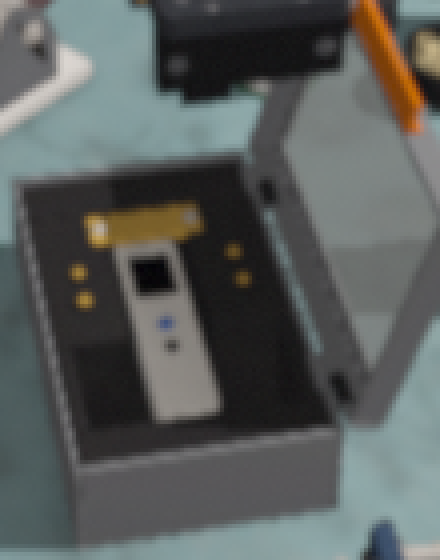

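The lid is fully open: the lip spans (367..387, 198..233), matching 1.85 rad, and nothing touches it. The meter lies in the bay with its free end near the scoop (crop (185,415)). I move the arm aside and turn it, then measure the meter in both views.

Emit:
step_arm:
  targets: "0.8 -3.8 -0.5 0;0.8 -3.8 -0.5 0;0 -3.8 0 0;0 -3.8 0 0;0 -3.8 0 0;0 -2 0 -6;0 0 0 -7;0 0 0 -7;0 0 0 -7;0 0 0 -7;0 0 0 -7;0 0 0 -7"
  claw: 5

```text
time_s: 6.97
tcp_pos: [0.5836, -0.2719, 0.1874]
ee_rot: [[-0.49, -0.872, -0.0], [-0.872, 0.49, 0.0], [0.0, 0.0, -1.0]]
wrist_force: [0.4, 0.5, -0.4]
gripper_width: 0.574
gripper_force: 0.0
```

Emit:
step_arm:
  targets: "0 0 0 -7;0 0 0 -7;0 0 0 -7;0 0 0 -7;0 0 0 -7;0 0 0 -7;0 0 0 0"

```text
time_s: 7.55
tcp_pos: [0.5836, -0.2718, 0.1874]
ee_rot: [[0.216, -0.976, -0.0], [-0.976, -0.216, 0.0], [-0.0, 0.0, -1.0]]
wrist_force: [0.4, 0.4, -0.7]
gripper_width: 0.572
gripper_force: 0.0
```

```bash
cat > m2.py <<'E'
from lid import *
np.set_printoptions(precision=1,suppress=True)
C={n:cap(n) for n in('side','top')};E={}
for n,c in C.items():
    h=cv2.cvtColor(c['frame'],cv2.COLOR_BGR2HSV);R=np.zeros(h.shape[:2],np.uint8)
    cv2.fillPoly(R,[np.int32([proj(c,W(x,y,.04)) for x,y in((-.045,-.08),(.045,-.08),(.045,.075),(-.045,.075))])],255)
    m=cv2.inRange(h,(0,0,110),(180,60,255))&R
    k=max(cv2.findContours(m,0,1)[0],key=cv2.contourArea);P=np.float32([onz(c,*p,.038)[:2] for p in k[:,0]])
    L=np.c_[(P-O)@X,(P-O)@Y]*1000;print(n,'meter',L.min(0),L.max(0),cv2.minAreaRect(np.float32(L)))
    # free-end pixel: mean of contour points within 2 mm of min y
    q=k[:,0][L[:,1]<L[:,1].min()+2.5];E[n]=q.mean(0)
    b=cv2.inRange(h,(15,70,80),(32,255,255))&R
    q=max(cv2.findContours(b,0,1)[0],key=cv2.contourArea);P=np.float32([onz(c,*p,.053)[:2] for p in q[:,0]]);L=np.c_[(P-O)@X,(P-O)@Y]*1000;print('brass',L.min(0),L.max(0))
x,e=tri(C['top'],E['top'],C['side'],E['side']);print('free end',x*1000,'case',(x[:2]-O)@X*1e3,(x[:2]-O)@Y*1e3,e[0]*1e3)
cv2.imwrite('pics/top2.png',C['top']['frame'])
E
python3 m2.py; python3 go.py .5486 -.1144 .1 12.2
```

```text
side meter [-14.6 -63.5] [  0.3 -40. ] ((-7.943303108215332, -52.118839263916016), (22.899118423461914, 13.19697093963623), 78.63261413574219)
brass [-14.7  -6.3] [41.4  8. ]
top meter [-44.  -79.5] [46.6 24.1] ((1.3091506958007812, -27.748123168945312), (103.5978012084961, 90.59859466552734), 89.92224884033203)
brass [-30.9  46.2] [25.7 67.3]
free end [ 547.9 -141.    53.4] case -6.277791905215476 -75.84533469615032 4.540726737294202
shift cm [-16.12   0.1    8.75] turn -0.0 yaw -167.84 tcp [ 0.5835 -0.2718  0.1874] t 7.65 j [-11.  25.   0.  -0. -65.  23.]
```

```bash
cat > m3.py <<'E'
from lid import *
np.set_printoptions(precision=1,suppress=True)
c=cap('top');g=cv2.cvtColor(c['frame'],cv2.COLOR_BGR2GRAY)
R=np.zeros_like(g);cv2.fillPoly(R,[np.int32([proj(c,W(x,y,.04)) for x,y in((-.03,-.075),(.03,-.075),(.03,.044),(-.03,.044))])],255)
t,_=cv2.threshold(g[R>0],0,255,cv2.THRESH_OTSU);m=np.uint8(g>t)*255&R
k=max(cv2.findContours(m,0,1)[0],key=cv2.contourArea)
P=np.float32([onz(c,*p,.038)[:2] for p in k[:,0]]);L=np.c_[(P-O)@X,(P-O)@Y]*1000
print(t,L.min(0),L.max(0),cv2.minAreaRect(np.float32(L)))
eT=k[:,0][L[:,1]<L[:,1].min()+2.5].mean(0)
s=cams.capture('side')
sp=np.array([280+186/4,200+417/4]) # free-end middle seen in bay.png
x,e=tri(c,eT,s,sp);print('free end z',x*1000,'case',(x[:2]-O)@X*1e3,(x[:2]-O)@Y*1e3,e[0]*1e3)
E
python3 m3.py
```

```text
96.0 [-29. -76.] [32.2 42.5] ((1.5846729278564453, -16.719131469726562), (60.996700286865234, 118.5732421875), 0.15064065158367157)
free end z [ 552.2 -137.7   46.8] case -1.3910167054392557 -73.56509791572843 1.4846346233066192
```

```bash
cat > m4.py <<'E'
from lid import *
np.set_printoptions(precision=1,suppress=True)
c=cams.capture('top');s=cams.capture('side')
g=cv2.GaussianBlur(cv2.cvtColor(cv2.imread('pics/top0.png'),6),(3,3),0)
for x in(-40,0):pass
# brightness profiles in the case frame at z=.038 from the first top picture (through the window)
def prof(pts): return [int(cv2.getRectSubPix(g,(1,1),tuple(map(float,proj(c,W(a,b,.038)))))[0,0]) for a,b in pts]
xs=np.arange(-30,31,2);ys=np.arange(-80,-40,2)
for y in(-50,-30,-10): print(y,list(zip(xs.tolist(),prof([(x/1e3,y/1e3) for x in xs]))))
print(list(zip(ys.tolist(),prof([(-.001,y/1e3) for y in ys]))))
for t in((385.3,278.5),):
    x,e=tri(c,t,s,(326.5,304.2));print(x*1e3,(x[:2]-O)@X*1e3,(x[:2]-O)@Y*1e3,e[0]*1e3)
E
python3 m4.py
```

```text
-50 [(-30, 157), (-28, 157), (-26, 157), (-24, 157), (-22, 159), (-20, 163), (-18, 169), (-16, 174), (-14, 176), (-12, 176), (-10, 176), (-8, 176), (-6, 176), (-4, 176), (-2, 176), (0, 176), (2, 176), (4, 176), (6, 176), (8, 175), (10, 172), (12, 167), (14, 162), (16, 158), (18, 157), (20, 157), (22, 157), (24, 157), (26, 157), (28, 157), (30, 157)]
-30 [(-30, 158), (-28, 158), (-26, 157), (-24, 157), (-22, 159), (-20, 163), (-18, 169), (-16, 173), (-14, 176), (-12, 177), (-10, 177), (-8, 176), (-6, 176), (-4, 176), (-2, 176), (0, 176), (2, 176), (4, 176), (6, 176), (8, 175), (10, 173), (12, 167), (14, 162), (16, 159), (18, 158), (20, 157), (22, 157), (24, 158), (26, 158), (28, 158), (30, 158)]
-10 [(-30, 158), (-28, 157), (-26, 157), (-24, 157), (-22, 158), (-20, 161), (-18, 167), (-16, 172), (-14, 176), (-12, 177), (-10, 177), (-8, 176), (-6, 175), (-4, 174), (-2, 173), (0, 174), (2, 175), (4, 176), (6, 176), (8, 176), (10, 174), (12, 168), (14, 162), (16, 158), (18, 157), (20, 157), (22, 158), (24, 158), (26, 158), (28, 158), (30, 158)]
[(-80, 157), (-78, 157), (-76, 157), (-74, 157), (-72, 156), (-70, 157), (-68, 157), (-66, 158), (-64, 158), (-62, 159), (-60, 164), (-58, 170), (-56, 174), (-54, 175), (-52, 176), (-50, 176), (-48, 176), (-46, 176), (-44, 176), (-42, 176)]
[ 547.3 -126.5   33.1] -3.7634143598388374 -61.59539069995901 3.4607501850429507
```

Two views put the meter's free end near case y -61 mm, x -1.4 mm, top at about 33–38 mm. I approach over the scoop and go down gently, watching for contact with the lid.

```bash
python3 - <<'E'
from lid import *
print(W(-.002,-.047,.06))
E
python3 go.py $(python3 -c "from lid import *;print(*W(-.002,-.047,.06))") 12.2
```

```text
[ 0.54597743 -0.1118612   0.06      ]
shift cm [-16.43   0.28  12.75] turn 0.1 yaw -167.74 tcp [ 0.5836 -0.2718  0.1875] t 7.85 j [-11.  25.   0.   0. -65.  23.]
```

Emit:
step_arm:
  targets: "-3.3 0.3 0 0;-3.3 0 0 0;-3.3 0 0 0;-3.3 0 0 0;-3.2 0 0 0;0 0 3.5 0;0 0 3.5 0;0 0 3 0;0 0 2.5 0;0 0 0 0;0 0 0 0;0 0 0 0"

```text
time_s: 8.85
tcp_pos: [0.5471, -0.1124, 0.0641]
ee_rot: [[0.214, -0.977, 0.003], [-0.977, -0.214, -0.0], [0.001, -0.003, -1.0]]
wrist_force: [-0.5, -0.2, 0.6]
gripper_width: 0.575
gripper_force: 0.0
```

```bash
python3 go.py 0.546 -.1119 .04 12.2
```

```text
shift cm [-0.07  0.1   2.41] turn 0.2 yaw -167.64 tcp [ 0.5471 -0.1124  0.0641] t 8.85 j [  5.  25. -21.   0. -44.   7.]
```

Emit:
step_arm:
  targets: "0 0.1 1 0;0 0 0.6 0;0 0 0 0;0 0 0 0"

```text
time_s: 9.18
tcp_pos: [0.5445, -0.1125, 0.0466]
ee_rot: [[0.214, -0.977, -0.0], [-0.977, -0.214, -0.0], [0.0, 0.0, -1.0]]
wrist_force: [0.6, -0.6, -0.3]
gripper_width: 0.573
gripper_force: 0.0
```

Emit:
step_arm:
  targets: "0 0 0.6 0;0 0 0 0;0 0 0 0"

```text
time_s: 9.43
tcp_pos: [0.5445, -0.1125, 0.0403]
ee_rot: [[0.214, -0.977, -0.001], [-0.977, -0.214, -0.0], [-0.0, 0.001, -1.0]]
wrist_force: [-0.0, -0.2, 0.9]
gripper_width: 0.573
gripper_force: 0.0
```

Emit:
step_arm:
  targets: "0 0 0.5 0;0 0 0 0;0 0 0 0"

```text
time_s: 9.68
tcp_pos: [0.5444, -0.1124, 0.0352]
ee_rot: [[0.214, -0.977, -0.001], [-0.977, -0.214, -0.0], [-0.0, 0.001, -1.0]]
wrist_force: [0.3, -0.3, -0.6]
gripper_width: 0.571
gripper_force: 0.0
```

No contact so far. I keep going down in small steps.

Emit:
step_arm:
  targets: "0 0 0.4 0;0 0 0 0;0 0 0 0"

```text
time_s: 9.93
tcp_pos: [0.5444, -0.1125, 0.0313]
ee_rot: [[0.214, -0.977, -0.001], [-0.977, -0.214, -0.0], [-0.0, 0.001, -1.0]]
wrist_force: [-0.1, -0.2, -0.4]
gripper_width: 0.576
gripper_force: 0.0
```

Emit:
step_arm:
  targets: "0 0 0.4 0;0 0 0 0;0 0 0 0"

```text
time_s: 10.18
tcp_pos: [0.5444, -0.1125, 0.0273]
ee_rot: [[0.214, -0.977, -0.001], [-0.977, -0.214, 0.0], [-0.0, 0.001, -1.0]]
wrist_force: [0.3, 0.5, 0.7]
gripper_width: 0.575
gripper_force: 0.0
```

Emit:
step_arm:
  targets: "0 0 0.3 0;0 0 0 0;0 0 0 0"

```text
time_s: 10.43
tcp_pos: [0.5445, -0.1125, 0.0244]
ee_rot: [[0.214, -0.977, -0.0], [-0.977, -0.214, -0.0], [-0.0, 0.0, -1.0]]
wrist_force: [0.4, 0.0, 0.4]
gripper_width: 0.573
gripper_force: 0.0
```

Emit:
step_arm:
  targets: "0 0 0.3 0;0 0 0 0;0 0 0 0"

```text
time_s: 10.68
tcp_pos: [0.5445, -0.1125, 0.0213]
ee_rot: [[0.214, -0.977, -0.0], [-0.977, -0.214, -0.0], [-0.0, 0.0, -1.0]]
wrist_force: [-0.0, 0.8, -1.0]
gripper_width: 0.574
gripper_force: 0.0
```

Emit:
step_arm:
  targets: "0 0 0.3 0;0 0 0 0;0 0 0 0"

```text
time_s: 10.93
tcp_pos: [0.5445, -0.1125, 0.0183]
ee_rot: [[0.214, -0.977, -0.001], [-0.977, -0.214, 0.0], [-0.0, 0.001, -1.0]]
wrist_force: [-0.3, 0.2, 0.0]
gripper_width: 0.575
gripper_force: 0.0
```

Emit:
step_arm:
  targets: "0 0 0.3 0;0 0 0 0;0 0 0 0"

```text
time_s: 11.18
tcp_pos: [0.5445, -0.1125, 0.0153]
ee_rot: [[0.214, -0.977, -0.0], [-0.977, -0.214, -0.0], [-0.0, 0.0, -1.0]]
wrist_force: [-0.4, 0.1, -0.7]
gripper_width: 0.577
gripper_force: 0.0
```

Emit:
step_arm:
  targets: "0 -0.1 0.2 0;0 0 0 0;0 0 0 0"

```text
time_s: 11.43
tcp_pos: [0.5456, -0.1122, 0.0134]
ee_rot: [[0.214, -0.977, -0.0], [-0.977, -0.214, -0.0], [-0.0, 0.0, -1.0]]
wrist_force: [-0.4, 0.8, 0.1]
gripper_width: 0.574
gripper_force: 0.0
```

Emit:
step_arm:
  targets: "0 0 0 0;0 0 0 0;0 0 0 0;0 0 0 0"
  claw: 3.4

```text
time_s: 11.77
tcp_pos: [0.5456, -0.1122, 0.0136]
ee_rot: [[0.214, -0.977, 0.0], [-0.977, -0.214, 0.0], [0.0, -0.0, -1.0]]
wrist_force: [-0.3, 0.0, -0.8]
gripper_width: 0.413
gripper_force: 0.0
```

Emit:
step_arm:
  targets: "0 0 0 0;0 0 0 0"
  claw: 3.1

```text
time_s: 11.93
tcp_pos: [0.5458, -0.1123, 0.0136]
ee_rot: [[0.214, -0.977, 0.0], [-0.977, -0.214, 0.0], [0.0, -0.0, -1.0]]
wrist_force: [-0.1, -0.4, 0.5]
gripper_width: 0.368
gripper_force: 0.1
```

Emit:
step_arm:
  targets: "0 0 0 0;0 0 0 0;0 0 0 0;0 0 0 0"
  claw: 2.4

```text
time_s: 12.27
tcp_pos: [0.5457, -0.1122, 0.0136]
ee_rot: [[0.214, -0.977, 0.0], [-0.977, -0.214, -0.0], [0.0, -0.0, -1.0]]
wrist_force: [0.1, 0.5, 0.4]
gripper_width: 0.34
gripper_force: 30.0
```

Gripped at 29.6 mm with 30 N. I lift 8 mm, slide the meter back slightly, then raise the free end so that it pivots against the strap gently.

Emit:
step_arm:
  targets: "0 0 -0.4 0;0 0 -0.4 0;0 0 0 0;0.3 0 0 0;0.3 0 0 0;0 0 0 0"

```text
time_s: 12.77
tcp_pos: [0.5469, -0.1186, 0.0215]
ee_rot: [[0.213, -0.977, -0.0], [-0.977, -0.213, -0.0], [0.0, 0.0, -1.0]]
wrist_force: [-0.0, 0.7, -1.1]
gripper_width: 0.341
gripper_force: 30.0
```

Emit:
step_arm:
  targets: "0 0 -0.3 0;0 0 -0.3 0;0 0 0 0"

```text
time_s: 13.02
tcp_pos: [0.547, -0.1182, 0.0279]
ee_rot: [[0.214, -0.977, 0.0], [-0.977, -0.214, -0.0], [0.0, -0.0, -1.0]]
wrist_force: [-0.4, -0.9, -2.2]
gripper_width: 0.343
gripper_force: 30.0
```

Emit:
step_arm:
  targets: "0 0 -0.3 0;0 0 -0.3 0;0 0 -0.3 0;0 0 -0.3 0;0 0 0 0"

```text
time_s: 13.43
tcp_pos: [0.5471, -0.1179, 0.0402]
ee_rot: [[0.214, -0.977, 0.001], [-0.977, -0.214, 0.0], [-0.0, -0.001, -1.0]]
wrist_force: [-0.1, 0.9, -2.9]
gripper_width: 0.342
gripper_force: 30.0
```

Emit:
step_arm:
  targets: "0.1 0 -0.4 0;0.1 0 -0.4 0;0.1 0 -0.4 0;0.1 0 -0.4 0;0 0 0 0"

```text
time_s: 13.85
tcp_pos: [0.5477, -0.1224, 0.0564]
ee_rot: [[0.214, -0.977, 0.0], [-0.977, -0.214, -0.0], [0.0, -0.0, -1.0]]
wrist_force: [0.2, -0.5, -3.1]
gripper_width: 0.34
gripper_force: 30.0
```

Emit:
step_arm:
  targets: "0.2 0 -0.4 0;0.3 0 -0.4 0;0.4 0 -0.3 0;0.4 0 -0.3 0;0.4 0 -0.3 0;0 0 0 0"

```text
time_s: 14.35
tcp_pos: [0.5526, -0.1396, 0.0738]
ee_rot: [[0.213, -0.977, 0.003], [-0.977, -0.213, -0.0], [0.001, -0.003, -1.0]]
wrist_force: [1.0, 0.2, 0.0]
gripper_width: 0.342
gripper_force: 30.0
```

Emit:
step_arm:
  targets: "0.6 0 -0.5 0;0.6 0 -0.5 0;0.6 0 -0.5 0;0 0 0 0"

```text
time_s: 14.68
tcp_pos: [0.5565, -0.1574, 0.089]
ee_rot: [[0.213, -0.977, 0.003], [-0.977, -0.213, -0.001], [0.001, -0.003, -1.0]]
wrist_force: [0.5, 0.1, -0.7]
gripper_width: 0.339
gripper_force: 30.0
```

Run:
```python
from h import *
cv2.imwrite('pics/out.png',cv2.resize(cap('side')['frame'][110:340,190:400],None,fx=2.5,fy=2.5,interpolation=3))
```

```text
(no output)
```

View pics/out.png

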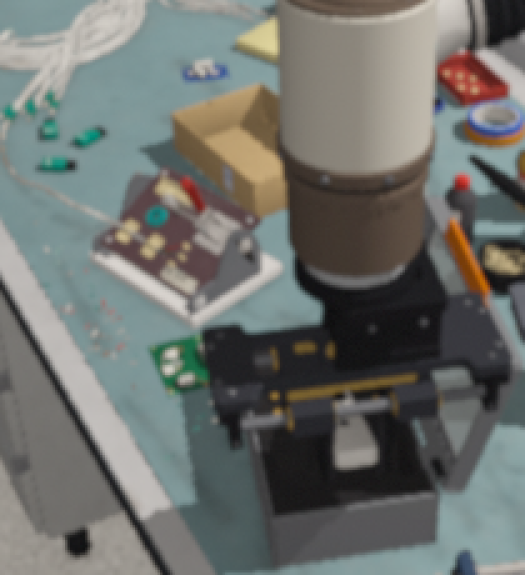

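The meter is held tilted, free end up at crop (350,460), clear of the strap, and the lid is still open. I lift it and work out the carton placing; I also check where the fume nozzle can be.

Emit:
step_arm:
  targets: "0 0 -2 0;0 0 -2.5 0;0 0 -2.5 0;0 0 -1.5 0;0 0 0 0"

```text
time_s: 15.15
tcp_pos: [0.5574, -0.1565, 0.1765]
ee_rot: [[0.214, -0.977, 0.008], [-0.977, -0.214, -0.001], [0.003, -0.007, -1.0]]
wrist_force: [0.1, 0.5, 0.4]
gripper_width: 0.342
gripper_force: 30.0
```

```bash
python3 go.py .485 .324 .18 35.3
python3 - <<'E'
from lid import *
np.set_printoptions(precision=3,suppress=True)
s=cap('side');c=cap('top')
for px in((350,110),(362,132),(365,90)):
  for z in(.15,.2,.25,.3,.35): p=onz(s,*px,z);print(px,p,np.round(proj(c,p)))
h=cv2.cvtColor(c['frame'],cv2.COLOR_BGR2HSV);m=np.zeros(h.shape[:2],np.uint8);m[200:295,110:220]=cv2.inRange(h,(8,60,40),(25,200,255))[200:295,110:220]
k=cv2.convexHull(max(cv2.findContours(m,0,1)[0],key=cv2.contourArea));print('carton',cv2.minAreaRect(np.float32([onz(c,*p,.046)[:2]*1000 for p in k[:,0]])))
E
```

```text
shift cm [-48.48  -3.23  -0.45] turn -22.9 yaw -167.62 tcp [ 0.5574 -0.1565  0.1765] t 15.15 j [  0.  19. -10.   0. -60.  12.]
(350, 110) [0.607 0.458 0.15 ] [137. 154.]
(350, 110) [0.603 0.35  0.2  ] [178. 163.]
(350, 110) [0.598 0.242 0.25 ] [223. 174.]
(350, 110) [0.593 0.134 0.3  ] [275. 185.]
(350, 110) [0.588 0.026 0.35 ] [333. 198.]
(362, 132) [0.633 0.335 0.15 ] [196. 161.]
(362, 132) [0.626 0.238 0.2  ] [235. 170.]
(362, 132) [0.619 0.141 0.25 ] [278. 180.]
(362, 132) [0.612 0.044 0.3  ] [327. 191.]
(362, 132) [ 0.604 -0.053  0.35 ] [382. 204.]
(365, 90) [0.654 0.59  0.15 ] [ 89. 116.]
(365, 90) [0.645 0.47  0.2  ] [131. 127.]
(365, 90) [0.636 0.35  0.25 ] [178. 138.]
(365, 90) [0.627 0.231 0.3  ] [231. 151.]
(365, 90) [0.618 0.111 0.35 ] [291. 166.]
carton ((451.9516906738281, 363.69024658203125), (123.56585693359375, 174.99285888671875), 35.45126724243164)
```

Emit:
step_arm:
  targets: "-2 0.2 0 0;-3.5 0.4 0 0;-3.7 0.4 0 0;-3.7 0.4 0 0;-3.7 0.4 0 0;-3.7 0.4 0 0;-3.7 0.4 0 0;-3.7 0.4 0 0;-3.7 0.4 0 0;-3.5 0.4 0 0;-2 0.2 0 0;0 0 0 0"

```text
time_s: 16.25
tcp_pos: [0.4356, 0.1983, 0.171]
ee_rot: [[0.218, -0.976, -0.002], [-0.976, -0.218, -0.001], [0.001, 0.002, -1.0]]
wrist_force: [0.4, 0.0, -0.6]
gripper_width: 0.341
gripper_force: 30.0
```

Emit:
step_arm:
  targets: "0 0 0 -5;0 0 0 -6;0 0 0 -6;0 0 0 -6;0 0 0 0;0 0 0 0"

```text
time_s: 16.75
tcp_pos: [0.4367, 0.1948, 0.1714]
ee_rot: [[0.576, -0.818, -0.002], [-0.818, -0.576, -0.002], [0.0, 0.003, -1.0]]
wrist_force: [0.0, 0.2, -0.9]
gripper_width: 0.339
gripper_force: 30.0
```

```bash
python3 go.py .485 .324 .18 35.3
```

```text
shift cm [ -7.78 -11.38  -0.89] turn -0.2 yaw -144.85 tcp [0.4367 0.1948 0.1714] t 16.75 j [ 44.  11. -24.  -0. -56.  -8.]
```

Emit:
step_arm:
  targets: "-1.3 -1.9 0 0;-1.9 -2.8 0 0;-1.9 -2.8 0 0;-1.9 -2.8 0 0;-0.8 -1.1 0 0;0 0 0 0;0 0 0 0;0 0 0 0"

```text
time_s: 17.42
tcp_pos: [0.4846, 0.3241, 0.1718]
ee_rot: [[0.577, -0.817, -0.002], [-0.817, -0.577, -0.002], [0.0, 0.002, -1.0]]
wrist_force: [-0.1, -0.2, -1.3]
gripper_width: 0.341
gripper_force: 30.0
```

Emit:
step_arm:
  targets: "0 0 2.5 0;0 0 2.5 0;0 0 2.5 0;0 0 1.5 0;0 0 1 0;0 0 0 0;0 0 0 0;0 0 0 0"

```text
time_s: 18.08
tcp_pos: [0.4859, 0.3256, 0.074]
ee_rot: [[0.578, -0.816, 0.002], [-0.816, -0.578, 0.002], [-0.0, -0.003, -1.0]]
wrist_force: [-0.3, 0.3, -0.8]
gripper_width: 0.341
gripper_force: 30.0
```

```bash
python3 go.py .485 .324 .03 35.3
python3 - <<'E'
from h import *
s=sense();c=cap('side');R=np.array(s['ee_rot']);p=np.array(s['tcp_pos'])
for a in(10,20,30):
  d=np.radians(a);print(a,[np.round(proj(c,p+R@np.array(q))) for q in((-.115*np.cos(d),0,-.017+.115*np.sin(d)),(.0145*np.cos(d),0,-.017-.0145*np.sin(d)))])
b=cap('top')['frame'][180:330,100:290]
a=c['frame'][90:240,230:420]
cv2.imwrite('pics/car.png',cv2.resize(np.hstack([a,b]),None,fx=2.1,fy=2.1,interpolation=3))
E
```

```text
shift cm [0.08 0.18 4.4 ] turn 0.0 yaw -144.67 tcp [0.4859 0.3256 0.074 ] t 18.0833 j [ 50.  26. -16.   0. -47. -14.]
10 [array([280., 144.]), array([305., 156.])]
20 [array([281., 151.]), array([305., 155.])]
30 [array([283., 158.]), array([305., 154.])]
```

View pics/car.png

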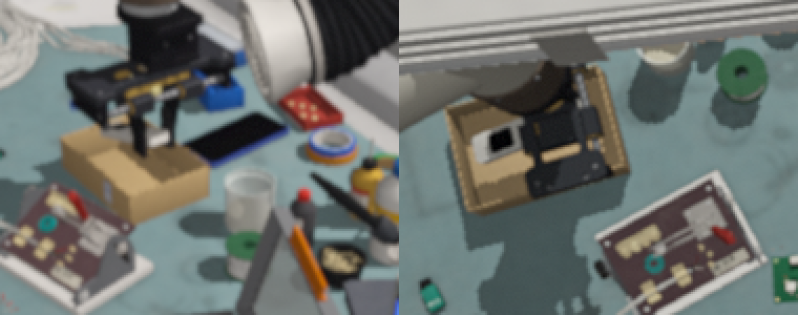

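The top view half shows the meter's screen end at (497,143) over the carton's middle and aligned with it; the fingers are inside the walls and the nozzle stays clear. I lower it gently so that it pivots flat.

Emit:
step_arm:
  targets: "0 0 1.5 0;0 0 1.5 0;0 0 1 0;0 0 0 0;0 0 0 0"

```text
time_s: 18.6
tcp_pos: [0.4853, 0.3253, 0.0327]
ee_rot: [[0.579, -0.816, -0.0], [-0.816, -0.579, -0.0], [0.0, 0.0, -1.0]]
wrist_force: [0.5, -0.7, -1.2]
gripper_width: 0.342
gripper_force: 30.0
```

Emit:
step_arm:
  targets: "0 0 0.4 0;0 0 0.4 0;0 0 0.4 0;0 0 0 0;0 0 0 0"

```text
time_s: 19.02
tcp_pos: [0.4859, 0.3257, 0.021]
ee_rot: [[0.578, -0.816, 0.001], [-0.816, -0.578, 0.001], [-0.0, -0.002, -1.0]]
wrist_force: [1.7, -1.6, 2.1]
gripper_width: 0.345
gripper_force: 30.0
```

Emit:
step_arm:
  targets: "0 0 0.4 0;0 0 0.4 0;0 0 0 0;0 0 0 0"

```text
time_s: 19.35
tcp_pos: [0.4851, 0.3253, 0.0122]
ee_rot: [[0.578, -0.816, -0.0], [-0.816, -0.578, -0.0], [-0.0, 0.0, -1.0]]
wrist_force: [1.2, -1.7, 2.0]
gripper_width: 0.342
gripper_force: 30.0
```

Emit:
step_arm:
  targets: "0 0 0.4 0;0 0 0.3 0;0 0 0 0;0 0 0 0"

```text
time_s: 19.68
tcp_pos: [0.485, 0.3252, 0.0052]
ee_rot: [[0.578, -0.816, -0.0], [-0.816, -0.578, -0.0], [0.0, 0.001, -1.0]]
wrist_force: [0.6, -0.2, 2.0]
gripper_width: 0.34
gripper_force: 30.0
```

Emit:
step_arm:
  targets: "0 0 0.2 0;0 0 0 0;0 0 0 0"

```text
time_s: 19.93
tcp_pos: [0.4851, 0.3252, 0.0035]
ee_rot: [[0.579, -0.816, -0.0], [-0.816, -0.579, -0.0], [0.0, 0.0, -1.0]]
wrist_force: [1.7, -1.9, 2.6]
gripper_width: 0.337
gripper_force: 30.0
```

Emit:
step_arm:
  targets: "0 0 0 0;0 0 0 0;0 0 0 0;0 0 0 0;0 0 0 0"
  claw: 5

```text
time_s: 20.35
tcp_pos: [0.4849, 0.3253, 0.0034]
ee_rot: [[0.579, -0.816, -0.0], [-0.816, -0.579, -0.0], [0.0, 0.0, -1.0]]
wrist_force: [-0.0, 0.2, 0.8]
gripper_width: 0.557
gripper_force: 0.0
```

Emit:
step_arm:
  targets: "0 0 -1 0;0 0 -2 0;0 0 -3 0;0 0 -3 0;0 0 -3 0;0 0 -3 0;0 0 -2 0;0 0 0 0"

```text
time_s: 21.02
tcp_pos: [0.4874, 0.3272, 0.1801]
ee_rot: [[0.579, -0.815, 0.009], [-0.815, -0.579, 0.008], [-0.001, -0.011, -1.0]]
wrist_force: [0.2, 0.0, 0.7]
gripper_width: 0.58
gripper_force: 0.0
```

Emit:
step_arm:
  targets: "1.7 2.5 0 0;2 2.8 0 0;2 2.8 0 0;2 2.8 0 0;2 2.8 0 0;2 2.8 0 0;2 2.8 0 0;2 2.8 0 0;0 0 0 0;0 0 0 0"

```text
time_s: 21.85
tcp_pos: [0.3949, 0.068, 0.1739]
ee_rot: [[0.577, -0.817, 0.001], [-0.817, -0.577, 0.0], [-0.0, -0.001, -1.0]]
wrist_force: [0.4, 0.8, -0.1]
gripper_width: 0.575
gripper_force: 0.0
```

```bash
cat > chk.py <<'E'
from lid import *
np.set_printoptions(precision=1,suppress=True)
print(sense()['tcp_pos'],sense()['time_s'])
C={n:cap(n,n+'_end') for n in('side','top')};Oc=None
for n,c in C.items():
    h=cv2.cvtColor(c['frame'],cv2.COLOR_BGR2HSV);x0,y0,x1,y1=(110,200,220,295) if n=='top' else (245,135,340,205)
    m=np.zeros(h.shape[:2],np.uint8);m[y0:y1,x0:x1]=cv2.inRange(h,(8,60,40),(25,200,255))[y0:y1,x0:x1]
    k=cv2.convexHull(max(cv2.findContours(m,0,1)[0],key=cv2.contourArea));r0=cv2.minAreaRect(np.float32([onz(c,*p,.046)[:2]*1000 for p in k[:,0]]));print(n,'carton',r0)
    I=np.zeros_like(m);cv2.fillConvexPoly(I,k,255)
    w=cv2.inRange(h,(0,0,120),(180,55,255))&cv2.erode(I,np.ones((3,3)))
    k=max(cv2.findContours(w,0,1)[0],key=cv2.contourArea);print('meter',cv2.minAreaRect(np.float32([onz(c,*p,.014)[:2]*1000 for p in k[:,0]])))
    b=cv2.inRange(h,(0,0,0),(180,255,45))&I
    q=[p for p in cv2.findContours(b,0,1)[0] if cv2.contourArea(p)>8];print('dark',[(cv2.boundingRect(p),(onz(c,*p[:,0].mean(0),.016)*1e3)) for p in q])
E
python3 chk.py; python3 lid.py | grep -v '^1'
```

```text
[0.4 0.1 0.2] 21.85
side carton ((450.2618713378906, 354.562744140625), (155.05055236816406, 262.8105773925781), 36.44901657104492)
meter ((447.7957458496094, 374.6357727050781), (41.66557693481445, 109.96881103515625), 35.778472900390625)
dark []
top carton ((451.8324890136719, 363.61383056640625), (123.22990417480469, 175.02134704589844), 35.47782897949219)
meter ((454.029541015625, 366.1558532714844), (32.50546646118164, 132.46566772460938), 34.87226104736328)
dark [((150, 248, 11, 9), array([436.1, 391. ,  16. ]))]
side [(368, 198, 19, 35), (398, 177, 9, 7), (376, 160, 24, 8)]
top [(349, 208, 44, 9)]
```

Top view masks show the meter at (454, 366) mm, 132 x 32 mm at floor height, with its screen visible at px (155,252). It sits at the centre of the unmoved carton, and the lid stands open against its stop. I hand the job in.

```bash
python3 -c "
from station import r
print(r.finish_job())"
```

```text
the job is handed in; nothing more can be done
None
```

I handed the job in at about 22 s. The lid stands open against its stop, and the last camera check showed the meter face up on the bottom of the carton, near its centre. The judge returned no verdict, and I did not measure the other bench items again, though the arm felt no unplanned contact.

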